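# Size a mast insulator ring in the stair gauge

## Task

Find the size of the left-hand of the two brown rings leaning in the rack (left as seen from the robot's base): hold it upright, rim down, and try it in the slots of the stair gauge, beginning with the narrowest slot on the lowest step and going up one step at a time, setting it lightly on each mouth in turn until it enters. Leave it standing fully home in the first slot that takes it, and let go; do not drop it, and leave the other ring and everything else on the bench where they are.

Things in the scene. Friction and masses are not known exactly. Their poses are not given: they have to be found in the camera images.
- rack: fixed olive metal stand, base 110 x 270 x 12 mm, origin at its underside, 10 mm from its centre towards +x, z up, y along its two berths (+y the left one seen from the robot). Rings lean in it 28 degrees from vertical, tops towards its +x (away from the robot): down along a ring's plane is (-0.469, 0, -0.883) in rack axes, its upper face looks along (-0.883, 0, 0.469). Draw a ring out along its own plane
- berth_left (a point): centre of the lower (back) face of a ring lying in the left-hand berth, 85 mm above the bench, 70 mm to the rack's +y; axes as the rack's. The ring's rim rests on two V pads and its lower face on two 14 mm wide strips 54 mm apart, so its upper half is free on both faces in the middle for fingers
- berth_right (a point): the same for the right-hand ring, 70 mm to the rack's -y
- ring_thin: loose brown bakelite ring, 96 mm outer diameter, 40 mm hole, 14 mm thick, about 0.12 kg; origin at the centre of its back face, z its axis. It starts in either berth.
- ring_thick: loose brown bakelite ring like the other but 22 mm thick, about 0.18 kg; origin at the centre of its back face, z its axis. It starts in the other berth.
- ring_thin_mid (a point): centre of the thin ring, halfway through its thickness; z is the ring's axis
- ring_thick_mid (a point): centre of the thick ring, halfway through its thickness; z is the ring's axis
- gauge: fixed steel stair gauge, 205 mm long (its x), 100 mm wide (its y), origin under its centre, z up. Four steps, slots 50 mm apart, rise along +x, away from the robot, tops 45, 55, 65, 75 mm above the bench. Each has one slot along y, 30 mm deep, flat floor, mouth bevelled 2 mm at 45 degrees, a 12 mm high stop at each end of the floor
- slot1 (a point): centre of the mouth of the narrowest slot, 10 mm wide, level with the top of the lowest step (nearest the robot); axes as the gauge's: x across the slot, y along it, z up. A ring standing on a mouth has its centre about 47 mm above the slot's point; fully home, 18 mm above it
- slot2 (a point): the same for the 18 mm slot on the second step
- slot3 (a point): the same for the 26 mm slot on the third step
- slot4 (a point): the same for the 34 mm slot on the highest step
- pliers_a: bystander: black and green pliers lying between rack and gauge, 195 x 50 x 17 mm
- pliers_b: bystander: the like, at the back of the bench
- handset: bystander: black telephone handset, 220 mm long, 68 mm high, at the back
- tape_roll: bystander: flat black roll of tape, 90 mm across, 22 mm high, near the robot
- screwdriver: bystander: screwdriver lying at the right-hand side
- tin: bystander: closed tin, 70 mm across, 75 mm high, at the left-hand side
Mind the look-alikes: they are no part of the job. What is shaped like the ring_thick but white is not meant.

How it is judged:
By the outcome, as a careful person would: the job done as asked, in the order asked, and still so for the second after the job is handed in, with the robot touching nothing.
It also fails if it takes over 54 s, if anything falls off the work surface, if the arm or the gripper's body presses on something with over 40 N, if the wrist force passes 120 N, or if a joint passes its speed limit or range.

## Robot

A 7-joint arm with a two-finger parallel gripper is mounted at the origin on the work surface. World frame = base frame: x ahead of the robot, y to its left, z up, the work surface at z = 0. Lengths are in mm, angles in rad, forces in N, time in s.
With the tool pointing down it reaches from about 350 to 775 mm from the base axis. Payload 3.1 kg.
Tool frame: the origin (TCP) lies midway between the tips of the shut fingers; the grasp point (between the pads) lies 19 mm behind it; z points along the fingers, y is the line along which they close (so a half turn about z gives the same grasp; the last joint's range is limited). The gripper opens to 85 mm and grips with 20 to 120 N. Pads are 22 mm wide; open, the fingers measure 114 mm over their backs; the gripper's body (76 mm by 85 mm) begins 54 mm behind the grasp point. The pads swing forward as they close: fully open they stand 13 mm farther back than shut.
Start: joints at [-1.335, 0.311, 0.014, 1.512, -0.004, 1.319, -0.027], TCP at [150.804, 528.938, 231.304] pointing down, gripper open.
Joint ranges: [-2.7, 2.7], [-0.3, 1.91], [-1.27, 1.3], [0.12, 2.57], [-1.44, 4.58], [0.2, 2.03], [-3.05, 3.05]. Speed limits (rad/s): [2.79, 2.79, 3.14, 3.14, 3.14, 3.14, 3.14].

## Interface

Orientations are given as a unit quaternion [w, x, y, z].
In Python, from cell import * gives the robot as it stands.
- The arm moves only by the shell command python3 -m handwheel 'ROWS' [FORCE]. ROWS is JSON, a list of rows, each an object with "dp": the shift along the tool's x, y, z in units of 25 mm (1.0 is 25 mm), a list of three; "twist": the turn about the tool's z in units of 6 degrees (1.0 is 6 degrees); "gripper": the finger opening in mm, from 0 to 85.4. A call has 1 to 10 rows; each row is the pose to reach, as a shift and turn from the pose commanded when the call began, along the tool's axes at that moment; what a row does not reach only later rows make up. A row lasts 1/12 s, in which the tool goes at most 41.7 mm and 7.16 degrees, less where a joint would pass 70% of its speed; a pose out of reach is approached as far as the arm can. A call with a gripper value outside its range is refused whole. The fingers move at their own pace and stop on an object; FORCE is the grip in N (left out, the last holds). Time passes only in rows, so rows that repeat a pose let the fingers close. It gives the time, the measured TCP pose, the force, the opening and the grip force at its end, in the units of the state.
- state(): the state, without advancing time (a new reading comes with each control period).
- grab_frame(name): name is "scene" or "top"; returns (picture, depth): 384x512x3 uint8, blue, green, red; 384x512 float32, mm along the optical axis (not along the pixel's ray), 0 where there is no reading.
- camera_model(name): a dict with "fov_y" (degrees; the focal length in pixels is half the picture's height over the tangent of half this angle, whatever the lens; pixels are square), "cx", "cy" (the principal point, pixels), "eye" and "orientation" of the camera in the world. Camera axes: x right, y down, z forward; pixel columns grow to the right and rows downward; lengths in mm; the calibration is good to about 2 mm. A picture is of the moment at which its call begins. camera_model takes no time and is no camera call.
- finish_job(): hands the job in; it is judged then, once.
The state is a dict: "time_s": time; "joint_pos": joint angles; "joint_velocities": joint speeds; "effort": joint torques, N m; "eef_pos": TCP position; "orientation": TCP orientation; "wrist_force": force on the tool from outside, world axes, zero at the start; "ft_torque": the same for the moment, N m; "width": finger opening in mm; "finger_force": force on a finger pad.
Only numpy, scipy, OpenCV 4.12 (cv2) and the standard library are available. Lean on these libraries where they do the work, as an engineer would, in place of code of your own. Each camera call takes 0.05 s, during which the arm holds its last target. There are 200 camera calls.

## Working session

There is one attempt and no reset: what is moved stays moved. The work goes in short steps, Python scripts to look and compute and a shell command to move; the robot and the scene stay as the last step left them, time stands still between calls to the robot, and variables do not carry over. Pictures are saved under pics/ and viewed, at most 10 in all, crops included, and the job is handed in when it is done.

```bash
ls; mkdir -p pics; python3 - <<'E'
from cell import *
import cv2,numpy as np
for n in("scene","top"):
    p,d=grab_frame(n); cv2.imwrite(f"pics/{n}0.png",p); np.save(f"pics/{n}0.npy",d); print(n,camera_model(n))
s=state();print(s)
E
```

```text
pics
scene {'fov_y': 54.77608678907901, 'cx': 247.8615506734488, 'cy': 193.57733159671338, 'eye': array([1396.86615977, -185.31602354,  927.85840605]), 'orientation': array([-0.30754692,  0.71446842,  0.57905099, -0.24423292])}
top {'fov_y': 54.53865504523013, 'cx': 256.475805749978, 'cy': 187.5647560869513, 'eye': array([ 312.62369864,    5.45851544, 1292.72903462]), 'orientation': array([ 0.06684589, -0.65548813,  0.74825675, -0.07732254])}
{'time_s': 0.1, 'joint_pos': array([-1.33467508,  0.3116498 ,  0.01399468,  1.51286981, -0.00437839,
        1.3191686 , -0.02720518]), 'joint_velocities': array([ 2.26706165e-04, -1.22739268e-03, -3.23514067e-05, -3.84399885e-03,
        1.21540262e-03,  5.59555764e-04, -1.17625489e-04]), 'effort': array([ 3.35894920e-04, -3.80860376e+01,  1.46497549e-01, -2.31243074e+01,
        1.23762450e-02,  8.06642929e-03,  6.88097131e-06]), 'eef_pos': array([150.66540885, 528.30708902, 230.33829482]), 'orientation': array([-8.87982155e-05,  1.38426980e-01,  9.90372104e-01, -1.02880516e-03]), 'wrist_force': array([-0.21195601,  0.55478484,  0.47017437]), 'ft_torque': array([ 0.02418206, -0.01320994,  0.01599404]), 'finger_force': 0.0, 'width': 85.31638389502564}
```

View pics/scene0.png

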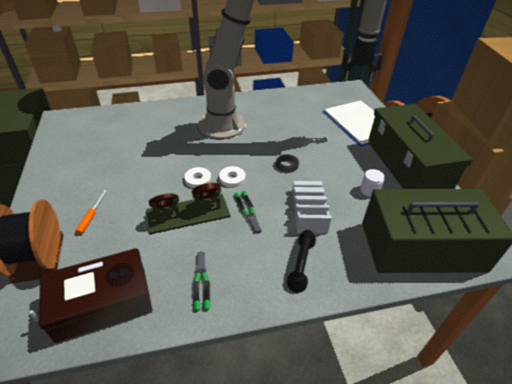

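View pics/top0.png

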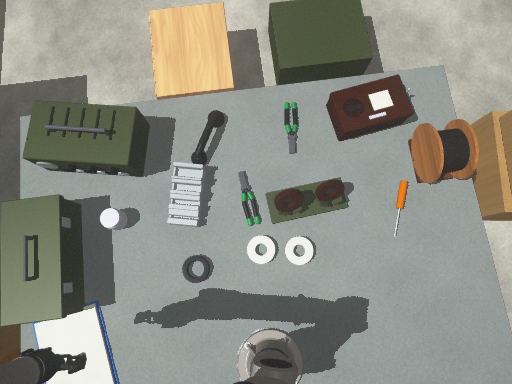

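The scene view shows the rack at about (188,212) with the robot-left ring at (207,190), and the gauge at about (311,208). The top view shows the rack at (307,200) with the left ring at (289,201), and the gauge at (186,195). White look-alikes lie at (262,249) and (299,250).

```bash
cat > h.py <<'E'
from cell import *
import cv2,numpy as np
from scipy.spatial.transform import Rotation as R
def cloud(n,p=None,d=None):
    if p is None: p,d=grab_frame(n)
    c=camera_model(n); f=192/np.tan(np.radians(c["fov_y"]/2))
    v,u=np.mgrid[:384,:512]
    P=np.stack([(u-c["cx"])/f*d,(v-c["cy"])/f*d,d],-1)
    q=c["orientation"]; W=P@R.from_quat([*q[1:],q[0]]).as_matrix().T+c["eye"]
    W[d<=0]=np.nan
    return p,W
E
python3 - <<'E'
from h import *
np.set_printoptions(precision=1,suppress=True)
def rect(P):
    return cv2.minAreaRect(P[:,:2].astype(np.float32))
for n in("scene","top"):
    p,W=cloud(n,cv2.imread(f"pics/{n}0.png"),np.load(f"pics/{n}0.npy"))
    hsv=cv2.cvtColor(p,cv2.COLOR_BGR2HSV); H,S,V=[hsv[...,i].astype(int) for i in range(3)]
    v,u=np.mgrid[:384,:512]
    box=lambda a,b,c,d:(u>a)&(u<b)&(v>c)&(v<d)
    B=dict(scene=[(285,332,175,240),(140,235,172,235),(193,225,178,203),(146,182,190,212)],top=[(160,208,158,232),(258,355,170,225),(272,305,185,217),(313,347,175,207)])[n]
    z=W[...,2]
    print(n,"bench z",np.nanmedian(z[box(*((350,360,250,260) if n=="top" else (120,135,110,125)))]))
    g=W[box(*B[0])&(z>35)&(z<85)&(S<60)]
    print(" gauge",len(g),rect(g),np.histogram(g[:,2],bins=range(35,90,5)))
    r=W[box(*B[1])&(z>5)&(z<22)&(H>25)&(H<75)]
    print(" rack",len(r),rect(r),np.median(r[:,2]))
    for k in(2,3):
        m=box(*B[k])&(z>35)&((H<20)|(H>165))&(S>60)
        q=W[m]; print(" ring",k,len(q),q.min(0),q.max(0),np.median(q,0),np.median(hsv[m],0))
    np.save(f"pics/W_{n}.npy",W)
    a,b,c,d=(255,360,165,230) if n=="top" else (140,235,172,235)
    cv2.imwrite(f"pics/c_{n}.png",cv2.resize(p[c:d,a:b],None,fx=7,fy=7,interpolation=cv2.INTER_CUBIC))
E
```

```text
scene bench z 2.4593836431663476
 gauge 1529 ((614.081787109375, 202.72056579589844), (100.43678283691406, 290.85150146484375), 77.35052490234375) (array([ 99, 173, 306, 165, 215, 160, 170,  99, 140,   2]), array([35, 40, 45, 50, 55, 60, 65, 70, 75, 80, 85]))
 rack 1896 ((447.3387756347656, -204.40118408203125), (352.113037109375, 305.6561279296875), 79.30467987060547) 13.499156480952365
 ring 2 288 [ 486.1 -168.9   43.6] [535.3 -83.6 139.9] [ 520.3 -126.4  117.9] [  6. 162.  37.]
 ring 3 247 [ 498.8 -308.5   50. ] [ 547.  -222.2  135. ] [ 534.3 -265.8  109.5] [  6. 160.  34.]
top bench z 1.004577726286925
 gauge 1634 ((591.843994140625, 209.36883544921875), (101.18170928955078, 232.62452697753906), 77.10953521728516) (array([135, 304, 334, 197, 196, 125, 140,  95, 104,   4]), array([35, 40, 45, 50, 55, 60, 65, 70, 75, 80, 85]))
 rack 1267 ((523.666259765625, -199.69920349121094), (334.20892333984375, 184.20901489257812), 83.6556396484375) 12.033241012952885
 ring 2 475 [ 473.8 -173.9   54. ] [534.7 -80.1 141.8] [ 503.3 -126.4  107.8] [ 7. 78. 67.]
 ring 3 415 [ 492.6 -310.6   51.4] [ 546.9 -219.9  135.4] [ 519.2 -264.4   99.9] [ 7. 80. 66.]
```

View pics/c_scene.png

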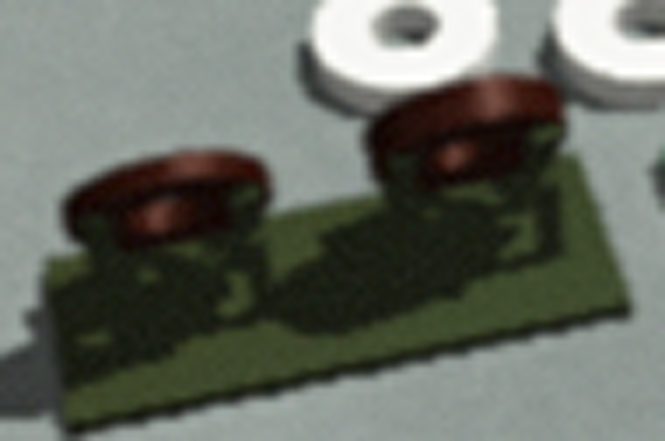

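The crop shows the left ring (top right, about (465,130)) clearly thicker than the right one. Next I refine the ring plane and the gauge frame.

```bash
python3 - <<'E'
from h import *
np.set_printoptions(precision=1,suppress=True)
v,u=np.mgrid[:384,:512]
box=lambda a,b,c,d:(u>a)&(u<b)&(v>c)&(v<d)
yr=np.radians(6.6); X=np.array([np.cos(yr),np.sin(yr),0]);Y=np.array([-X[1],X[0],0]);Z=np.array([0,0,1.])
n=-.883*X+.469*Z; up=.469*X+.883*Z
GB=dict(scene=(285,332,175,240),top=(160,208,158,232)); RB=dict(scene=(193,225,178,203),top=(272,305,185,217)); R2=dict(scene=(146,182,190,212),top=(313,347,175,207))
for c in("top","scene"):
    p=cv2.imread(f"pics/{c}0.png"); W=np.load(f"pics/W_{c}.npy"); hsv=cv2.cvtColor(p,cv2.COLOR_BGR2HSV).astype(int); H,S=hsv[...,0],hsv[...,1]; z=W[...,2]
    for b in(RB,R2):
        q=W[box(*b[c])&(z>35)&((H<20)|(H>165))&(S>60)]
        s=q@n; h,e=np.histogram(s,bins=np.arange(s.min()//2*2,s.max()+2,2)); print(c,"ring s",e[0],h)
        if c=="top":
            pk=e[h.argmax()]+1; f=q[abs(s-pk)<4]
            pl=np.linalg.svd(f-f.mean(0))[2][2]; pl*=-np.sign(pl[0])
            ab=np.stack([f@Y,f@up],-1)
            (cx,cy),r=cv2.minEnclosingCircle(ab.astype(np.float32))
            print(" plane n",np.round(pl,3),"yaw",np.degrees(np.arctan2(-pl[1],-pl[0])),"s",np.median(f@n),"face centre",cx*Y+cy*up+np.median(f@n)*n,"r",r, "ranges",np.ptp(ab,0))
    g=W[box(*GB[c])&(z>35)&(z<85)&(S<60)]
    for i,t in enumerate((45,55,65,75)):
        k=g[abs(g[:,2]-t-1)<2.5]
        # drop outliers by neighbourhood, rectangle
        k=k[np.linalg.norm(k[:,:2]-np.median(k[:,:2],0),axis=1)<65]
        print(c,"step",i+1,len(k),cv2.minAreaRect(k[:,:2].astype(np.float32)),k[:,2].mean().round(1),"med",np.median(k,0))
E
```

```text
top ring s -402.0 [  1   0   7  16  10  19  21  20  14  15  29  87 145  77  13   1]
 plane n [-0.9 -0.1  0.5] yaw 4.7192582562743155 s -377.21582801659724 face centre [ 496.7 -127.5   97.3] r 49.43295669555664 ranges [93.3 98.2]
top ring s -396.0 [  5  12  13  14  22  31  76 148  86   8]
 plane n [-0.9 -0.1  0.5] yaw 4.933043139119361 s -381.0890955530065 face centre [ 514.7 -267.1   92.5] r 48.99606704711914 ranges [91.4 95.3]
top step 1 245 ((525.9656372070312, 224.56320190429688), (100.75712585449219, 97.42452239990234), 76.7579116821289) 45.7 med [505.6 226.2  45.6]
top step 2 209 ((570.3986206054688, 214.14691162109375), (100.04830169677734, 88.56332397460938), 77.81785583496094) 55.7 med [553.4 219.   55.8]
top step 3 177 ((620.3140869140625, 202.06649780273438), (99.4202880859375, 94.15509796142578), 75.29134368896484) 65.7 med [609.8 207.7  65.5]
top step 4 127 ((652.13720703125, 196.13784790039062), (99.89193725585938, 55.04336929321289), 77.31529235839844) 75.8 med [665.  193.3  75.7]
scene ring s -398.0 [39 76 28 21 30 15 19 20 15 13 12]
scene ring s -398.0 [ 1  0 43 91 23 30 18 28 10  2  1]
scene step 1 175 ((532.0567626953125, 221.32647705078125), (98.90342712402344, 116.10559844970703), 76.73882293701172) 46.3 med [507.3 223.8  46.4]
scene step 2 151 ((577.43505859375, 210.48861694335938), (98.42929077148438, 112.67337036132812), 77.5853042602539) 56.0 med [550.9 218.3  56. ]
scene step 3 122 ((626.0433349609375, 200.28054809570312), (99.7509536743164, 109.62308502197266), 76.42573547363281) 65.9 med [607.6 193.5  65.9]
scene step 4 172 ((650.0336303710938, 195.33767700195312), (98.53854370117188, 60.55174255371094), 76.65165710449219) 76.1 med [660.7 196.4  76.2]
```

```bash
python3 - <<'E'
from h import *
np.set_printoptions(precision=1,suppress=True,linewidth=200)
a=np.radians(-12.9);C=np.array([592,209]);X=np.array([np.cos(a),np.sin(a)]);Y=np.array([-X[1],X[0]])
for c in("top","scene"):
    W=np.load(f"pics/W_{c}.npy").reshape(-1,3); W=W[~np.isnan(W[:,0])]
    d=W[:,:2]-C; x=d@X;y=d@Y
    m=(abs(y)<35)&(abs(x)<140)
    print(c);print([(int(b),np.median(W[m&(abs(x-b)<2),2]).round(0)) for b in range(-130,135,4) if (m&(abs(x-b)<2)).any()])
    m=(W[:,2]>38)&(W[:,2]<80)&(abs(x)<90)&(abs(y)<70)
    print("y ext per x",[(b,np.percentile(y[m&(abs(x-b)<8)],[1,99]).round(0)) for b in(-70,-40,0,40,70)])
E
```

```text
top
[(-130, np.float64(-0.0)), (-126, np.float64(0.0)), (-122, np.float64(-1.0)), (-118, np.float64(3.0)), (-114, np.float64(44.0)), (-110, np.float64(46.0)), (-106, np.float64(45.0)), (-102, np.float64(45.0)), (-98, np.float64(45.0)), (-94, np.float64(14.0)), (-90, np.float64(16.0)), (-86, np.float64(32.0)), (-82, np.float64(45.0)), (-78, np.float64(45.0)), (-74, np.float64(45.0)), (-70, np.float64(46.0)), (-66, np.float64(51.0)), (-62, np.float64(55.0)), (-58, np.float64(56.0)), (-54, np.float64(56.0)), (-50, np.float64(54.0)), (-46, np.float64(26.0)), (-42, np.float64(26.0)), (-38, np.float64(26.0)), (-34, np.float64(27.0)), (-30, np.float64(52.0)), (-26, np.float64(55.0)), (-22, np.float64(55.0)), (-18, np.float64(56.0)), (-14, np.float64(66.0)), (-10, np.float64(65.0)), (-6, np.float64(66.0)), (2, np.float64(35.0)), (6, np.float64(36.0)), (10, np.float64(36.0)), (14, np.float64(35.0)), (18, np.float64(35.0)), (22, np.float64(50.0)), (26, np.float64(65.0)), (30, np.float64(66.0)), (34, np.float64(70.0)), (38, np.float64(75.0)), (42, np.float64(75.0)), (50, np.float64(45.0)), (54,
[... 1456 characters left out ...]
64(-749.0)), (54, np.float64(-748.0)), (58, np.float64(-750.0)), (62, np.float64(-747.0)), (66, np.float64(-747.0)), (70, np.float64(-749.0)), (74, np.float64(-742.0)), (78, np.float64(76.0)), (82, np.float64(54.0)), (86, np.float64(41.0)), (90, np.float64(34.0)), (94, np.float64(-740.0)), (98, np.float64(-746.0)), (102, np.float64(-745.0)), (106, np.float64(-747.0)), (110, np.float64(-370.0)), (114, np.float64(-743.0)), (118, np.float64(-745.0)), (122, np.float64(-745.0)), (126, np.float64(2.0)), (130, np.float64(-1.0)), (134, np.float64(2.0))]
y ext per x [(-70, array([-51.,  48.])), (-40, array([-50.,  30.])), (0, array([-50.,  47.])), (40, array([-51.,  47.])), (70, array([-51.,  47.]))]
```

```bash
cat >> h.py <<'E'
def to(x,y,z,yaw):
    """print move in tool axes/units from present pose to TCP xyz with tool y at world yaw (deg, mod 180)"""
    s=state(); q=s["orientation"]; M=R.from_quat([*q[1:],q[0]]).as_matrix()
    d=M.T@(np.array([x,y,z])-s["eef_pos"])/25
    cur=np.degrees(np.arctan2(M[1,1],M[0,1])); t=-(yaw-cur); t=(t+90)%180-90
    print("t %.2f"%s["time_s"],"pos",np.round(s["eef_pos"],1),"yaw %.1f"%cur,"F",np.round(s["wrist_force"],1),"w %.1f"%s["width"],"| dp",np.round(d,2),"twist %.2f"%(t/6))
def ax():
    q=state()["orientation"]; M=R.from_quat([*q[1:],q[0]]).as_matrix(); print(np.round(M,3))
E
python3 -c "
from h import *
to(430,250,231,40); to(517,-125,190,6.5); ax()"
```

```text
t 0.10 pos [150.7 528.3 230.3] yaw 74.1 F [-0.2  0.6  0.5] w 85.3 | dp [-1.38e+01 -7.64e+00 -1.00e-02] twist 5.68
t 0.10 pos [150.7 528.3 230.3] yaw 74.1 F [-0.2  0.6  0.5] w 85.3 | dp [-21.26 -21.11   1.66] twist 11.26
[[-0.962  0.274 -0.   ]
 [ 0.274  0.962 -0.002]
 [-0.    -0.002 -1.   ]]
```

```bash
python3 -m handwheel '[{"dp":[-13.8,-7.6,0],"twist":5.7,"gripper":85},{"dp":[-13.8,-7.6,0],"twist":5.7,"gripper":85},{"dp":[-13.8,-7.6,0],"twist":5.7,"gripper":85},{"dp":[-13.8,-7.6,0],"twist":5.7,"gripper":85},{"dp":[-13.8,-7.6,0],"twist":5.7,"gripper":85},{"dp":[-13.8,-7.6,0],"twist":5.7,"gripper":85},{"dp":[-13.8,-7.6,0],"twist":5.7,"gripper":85},{"dp":[-13.8,-7.6,0],"twist":5.7,"gripper":85},{"dp":[-13.8,-7.6,0],"twist":5.7,"gripper":85},{"dp":[-13.8,-7.6,0],"twist":5.7,"gripper":85}]' 30
python3 -c "
from h import *
to(517,-125,190,6.5); ax()"
```

```text
time_s: 0.93
eef_pos: [434.5, 245.2, 231.2]
orientation: [0.002, 0.427, 0.904, -0.001]
wrist_force: [0.0, 0.3, 0.0]
width: 85.2
finger_force: 0.0
t 0.93 pos [434.5 245.2 231.2] yaw 39.4 F [0.  0.3 0. ] w 85.2 | dp [-13.53  -6.85   1.71] twist 5.48
[[-0.635  0.773  0.003]
 [ 0.773  0.635 -0.004]
 [-0.004 -0.    -1.   ]]
```

```bash
python3 -m handwheel '[{"dp":[-13.5,-6.8,1.6],"twist":5.5,"gripper":85},{"dp":[-13.5,-6.8,1.6],"twist":5.5,"gripper":85},{"dp":[-13.5,-6.8,1.6],"twist":5.5,"gripper":85},{"dp":[-13.5,-6.8,1.6],"twist":5.5,"gripper":85},{"dp":[-13.5,-6.8,1.6],"twist":5.5,"gripper":85},{"dp":[-13.5,-6.8,1.6],"twist":5.5,"gripper":85},{"dp":[-13.5,-6.8,1.6],"twist":5.5,"gripper":85},{"dp":[-13.5,-6.8,1.6],"twist":5.5,"gripper":85},{"dp":[-13.5,-6.8,1.6],"twist":5.5,"gripper":85},{"dp":[-13.5,-6.8,1.6],"twist":5.5,"gripper":85}]'
python3 - <<'E'
from h import *
p,W=cloud("scene")
cv2.imwrite("pics/s1.png",cv2.resize(p[120:250,110:260],None,fx=5,fy=4.5,interpolation=cv2.INTER_CUBIC))
to(517,-125,190,6.5); to(517,-125,100,6.5); ax()
E
```

```text
time_s: 1.77
eef_pos: [515.2, -127.1, 190.8]
orientation: [0.002, 0.668, 0.744, -0.003]
wrist_force: [-0.8, -1.0, -0.5]
width: 85.0
finger_force: 0.0
t 1.82 pos [ 515.3 -123.9  190.7] yaw 6.2 F [ 0.6  0.4 -0. ] w 84.7 | dp [-0.05  0.06  0.03] twist -0.04
t 1.82 pos [ 515.3 -123.9  190.7] yaw 6.2 F [ 0.6  0.4 -0. ] w 84.7 | dp [-0.03  0.07  3.63] twist -0.04
[[-0.109  0.994 -0.001]
 [ 0.994  0.109 -0.005]
 [-0.005 -0.002 -1.   ]]
```

View pics/s1.png

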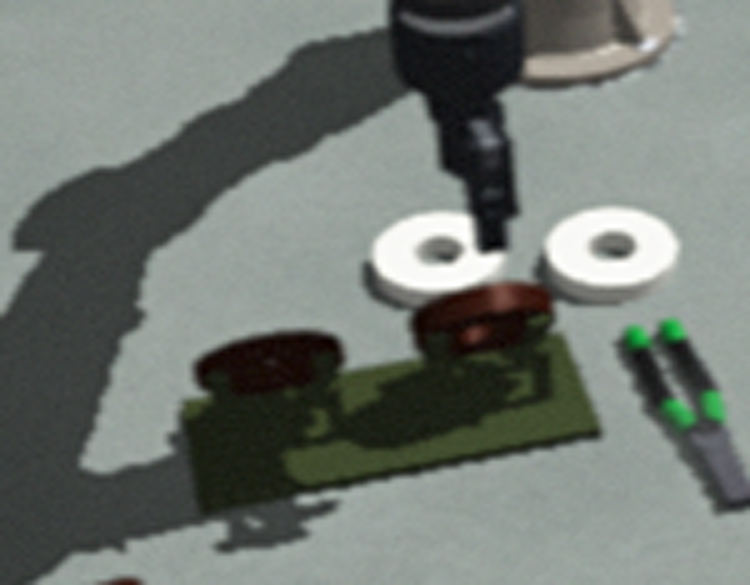

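The gripper (fingertip at crop (490,240)) hangs over the left ring (485,320). Descending.

```bash
python3 -m handwheel '[{"dp":[0,0.06,0.6],"twist":0,"gripper":85},{"dp":[0,0.06,1.2],"twist":0,"gripper":85},{"dp":[0,0.06,1.8],"twist":0,"gripper":85},{"dp":[0,0.06,2.4],"twist":0,"gripper":85},{"dp":[0,0.06,3.0],"twist":0,"gripper":85},{"dp":[0,0.06,3.6],"twist":0,"gripper":85},{"dp":[0,0.06,3.6],"twist":0,"gripper":85}]' 20
python3 -m handwheel '[{"dp":[0,0,0],"twist":0,"gripper":44},{"dp":[0,0,0],"twist":0,"gripper":44},{"dp":[0,0,0],"twist":0,"gripper":44},{"dp":[0,0,0],"twist":0,"gripper":44},{"dp":[0,0,0],"twist":0,"gripper":44},{"dp":[0,0,0],"twist":0,"gripper":44}]'
python3 - <<'E'
from h import *
p,W=cloud("scene"); cv2.imwrite("pics/s2.png",cv2.resize(p[150:230,140:240],None,fx=7,fy=7,interpolation=cv2.INTER_CUBIC))
to(484,-128.5,114,6.5)
E
```

```text
time_s: 2.4
eef_pos: [515.2, -113.4, 98.1]
orientation: [-0.003, 0.663, 0.749, -0.002]
wrist_force: [-0.3, 0.2, -0.6]
width: 85.0
finger_force: 0.0
time_s: 2.9
eef_pos: [518.3, -116.2, 101.8]
orientation: [0.0, 0.663, 0.748, 0.0]
wrist_force: [0.3, 0.1, 0.4]
width: 44.0
finger_force: 0.0
t 2.95 pos [ 518.2 -116.2  101.7] yaw 6.9 F [1.2 0.3 0.4] w 43.9 | dp [-0.32 -1.42 -0.49] twist 0.06
```

View pics/s2.png

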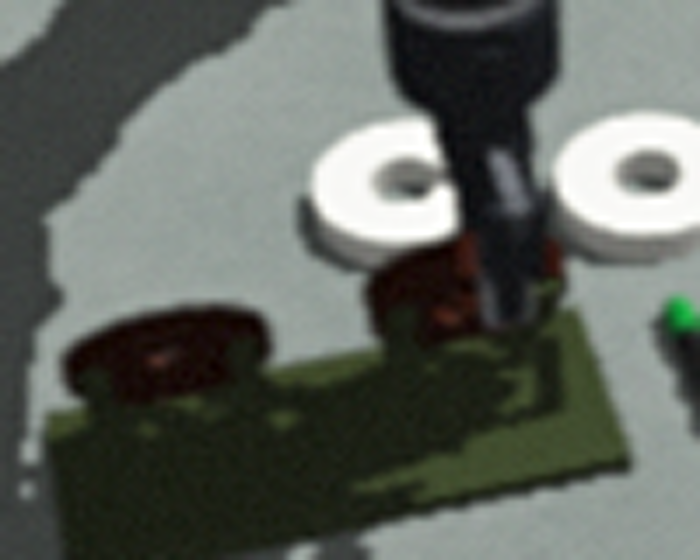

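The +x finger, at crop (510,290), sits behind the ring but about 9 mm to the left of centre. Shifting sideways first, with no contact yet.

```bash
python3 -m handwheel '[{"dp":[-0.18,0,0],"twist":0,"gripper":46},{"dp":[-0.36,0,0],"twist":0,"gripper":46},{"dp":[-0.36,0,0],"twist":0,"gripper":46},{"dp":[-0.36,0,0],"twist":0,"gripper":46}]'
python3 -m handwheel '[{"dp":[0,0,0],"twist":0,"gripper":36},{"dp":[0,0,0],"twist":0,"gripper":36},{"dp":[0,0,0],"twist":0,"gripper":36}]'
python3 -c "
from h import *
to(484,-128.5,114,6.5); ax()"
```

```text
time_s: 3.28
eef_pos: [519.0, -126.0, 101.3]
orientation: [0.0, 0.664, 0.748, -0.0]
wrist_force: [-0.6, 0.2, -0.1]
width: 45.8
finger_force: 0.0
time_s: 3.53
eef_pos: [519.0, -124.9, 101.2]
orientation: [-0.0, 0.663, 0.748, 0.0]
wrist_force: [0.1, 0.0, 0.4]
width: 35.7
finger_force: 0.0
t 3.53 pos [ 519.  -124.9  101.2] yaw 6.9 F [0.1 0.  0.4] w 35.7 | dp [ 0.03 -1.41 -0.51] twist 0.07
[[-0.12   0.993 -0.   ]
 [ 0.993  0.12   0.   ]
 [ 0.    -0.    -1.   ]]
```

```bash
python3 -m handwheel '[{"dp":[0,-0.16,-0.05],"twist":0,"gripper":35},{"dp":[0,-0.32,-0.1],"twist":0,"gripper":34},{"dp":[0,-0.48,-0.15],"twist":0,"gripper":33},{"dp":[0,-0.64,-0.2],"twist":0,"gripper":32},{"dp":[0,-0.8,-0.28],"twist":0,"gripper":31},{"dp":[0,-0.8,-0.28],"twist":0,"gripper":31}]'
python3 -m handwheel '[{"dp":[0,-0.15,-0.06],"twist":0,"gripper":30},{"dp":[0,-0.3,-0.12],"twist":0,"gripper":29},{"dp":[0,-0.45,-0.2],"twist":0,"gripper":28},{"dp":[0,-0.55,-0.22],"twist":0,"gripper":27},{"dp":[0,-0.55,-0.22],"twist":0,"gripper":27}]'
python3 - <<'E'
from h import *
p,W=cloud("scene"); cv2.imwrite("pics/s3.png",cv2.resize(p[150:230,140:240],None,fx=7,fy=7,interpolation=cv2.INTER_CUBIC))
to(484,-128.5,114,6.5)
E
```

```text
time_s: 4.03
eef_pos: [497.9, -127.8, 108.6]
orientation: [-0.0, 0.664, 0.748, -0.0]
wrist_force: [0.8, 1.3, 0.8]
width: 30.8
finger_force: 0.2
time_s: 4.45
eef_pos: [484.9, -129.4, 113.9]
orientation: [-0.0, 0.664, 0.748, 0.0]
wrist_force: [0.0, -0.4, -0.4]
width: 26.8
finger_force: 0.1
t 4.50 pos [ 485.2 -129.3  113.9] yaw 6.9 F [0.  0.3 0. ] w 26.9 | dp [ 0.04 -0.05 -0.01] twist 0.06
```

View pics/s3.png

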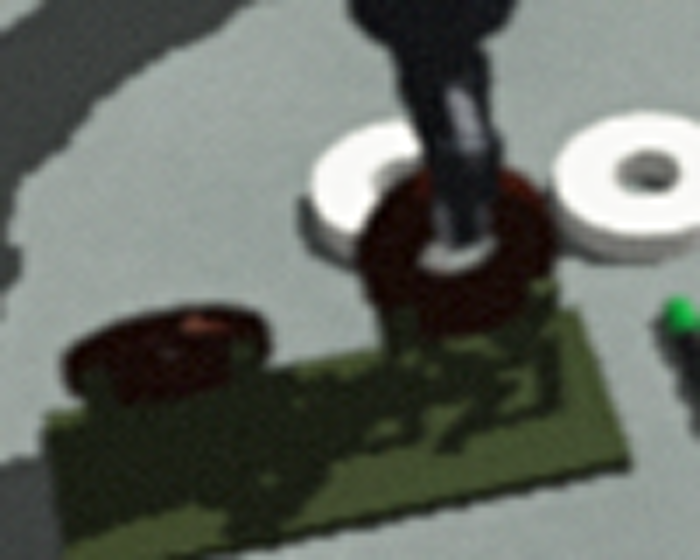

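The ring now stands upright between the fingers at crop (455,255), and its hole is visible. Gripping and lifting.

```bash
python3 -m handwheel '[{"dp":[0,0,0],"twist":0,"gripper":10},{"dp":[0,0,0],"twist":0,"gripper":10},{"dp":[0,0,0],"twist":0,"gripper":10},{"dp":[0,0,0],"twist":0,"gripper":10},{"dp":[0,0,0],"twist":0,"gripper":10}]' 50
python3 -m handwheel '[{"dp":[0,0,-0.3],"twist":0,"gripper":10},{"dp":[0,0,-0.8],"twist":0,"gripper":10},{"dp":[0,0,-1.6],"twist":0,"gripper":10},{"dp":[0,0,-2.4],"twist":0,"gripper":10},{"dp":[0,0,-3.2],"twist":0,"gripper":10},{"dp":[0,0,-4],"twist":0,"gripper":10},{"dp":[0,0,-4],"twist":0,"gripper":10},{"dp":[0,0,-4],"twist":0,"gripper":10}]'
python3 - <<'E'
from h import *
# gauge centre (top-camera) and slots
a=np.radians(-13);X=np.array([np.cos(a),np.sin(a)]);Y=np.array([-X[1],X[0]])
for b in(-90,-40,10,60): print(b,np.round(np.array([592,209])+b*X,1))
c=np.array([592,209])-90*X
to(c[0],c[1],190,-13)
E
```

```text
time_s: 4.92
eef_pos: [486.2, -129.2, 114.0]
orientation: [0.001, 0.663, 0.748, 0.0]
wrist_force: [1.8, -0.4, 0.2]
width: 21.3
finger_force: 49.5
time_s: 5.58
eef_pos: [485.3, -129.4, 214.3]
orientation: [0.0, 0.663, 0.748, 0.0]
wrist_force: [-0.1, 0.3, -1.7]
width: 21.1
finger_force: 49.0
-90 [504.3 229.2]
-40 [553. 218.]
10 [601.7 206.8]
60 [650.5 195.5]
t 5.58 pos [ 485.3 -129.4  214.3] yaw 6.9 F [-0.1  0.3 -1.7] w 21.1 | dp [14.15  2.47  0.97] twist 3.31
```

```bash
python3 -m handwheel '[{"dp":[1,0.2,0],"twist":0.3,"gripper":10},{"dp":[2.4,0.4,0],"twist":0.6,"gripper":10},{"dp":[4,0.7,0],"twist":1,"gripper":10},{"dp":[5.6,1,0],"twist":1.4,"gripper":10},{"dp":[7.2,1.3,0.3],"twist":1.8,"gripper":10},{"dp":[8.8,1.5,0.5],"twist":2.2,"gripper":10},{"dp":[10.4,1.8,0.8],"twist":2.6,"gripper":10},{"dp":[12,2.1,1],"twist":2.9,"gripper":10},{"dp":[13.4,2.3,1],"twist":3.2,"gripper":10},{"dp":[14.15,2.5,1],"twist":3.3,"gripper":10}]'
python3 -m handwheel '[{"dp":[0,0,0],"twist":0,"gripper":10},{"dp":[0,0,0],"twist":0,"gripper":10},{"dp":[0,0,0],"twist":0,"gripper":10},{"dp":[0,0,0],"twist":0,"gripper":10}]'
python3 - <<'E'
from h import *
np.set_printoptions(precision=1,suppress=True,linewidth=180)
s=state(); to(504.3,229.2,150,-13); ax(); T=s["eef_pos"]
a=np.radians(-13);X=np.array([np.cos(a),np.sin(a),0]);Y=np.array([-X[1],X[0],0])
for c in("top","scene"):
    p,W=cloud(c); np.save(f"pics/W2_{c}.npy",W); hsv=cv2.cvtColor(p,cv2.COLOR_BGR2HSV).astype(int);H,S=hsv[...,0],hsv[...,1]
    m=((H<20)|(H>165))&(S>60)&(np.linalg.norm(W[...,:2]-T[:2],axis=-1)<75)&(W[...,2]>60)&(W[...,2]<T[2]+60)
    q=W[m]-T; x=q@X;y=q@Y;z=q[:,2]
    v,u=np.nonzero(m); print(c,len(q),"px",u.min(),u.max(),v.min(),v.max())
    if len(q): print(" x",np.percentile(x,[1,25,50,75,99])," y",np.percentile(y,[1,50,99])," z",np.percentile(z,[1,50,99]))
    if len(q)>30:
        o=np.linalg.svd(np.c_[x,y,z]-np.median(np.c_[x,y,z],0),full_matrices=False)[2][2]; print(" normal",np.round(o,3))
    u0,v0=int(u.mean()),int(v.mean()); k=p[max(v0-50,0):v0+60,max(u0-50,0):u0+60]
    cv2.imwrite(f"pics/g_{c}.png",cv2.resize(k,None,fx=4,fy=4,interpolation=cv2.INTER_CUBIC))
a=[cv2.imread(f"pics/g_{c}.png") for c in("top","scene")]; h=min(i.shape[0] for i in a)
cv2.imwrite("pics/g1.png",cv2.resize(np.hstack([i[:h] for i in a]),(800,400)))
E
```

```text
time_s: 6.42
eef_pos: [501.4, 235.7, 185.6]
orientation: [-0.002, 0.78, 0.626, -0.002]
wrist_force: [-0.7, 0.5, -1.0]
width: 21.5
finger_force: 49.0
time_s: 6.75
eef_pos: [505.0, 226.9, 188.1]
orientation: [0.0, 0.783, 0.622, -0.001]
wrist_force: [-0.2, -0.3, -1.1]
width: 21.6
finger_force: 49.0
t 6.75 pos [505.  226.9 188.1] yaw -13.1 F [-0.2 -0.3 -1.1] w 21.6 | dp [ 0.1 -0.1  1.5] twist -0.02
[[ 0.2  1.  -0. ]
 [ 1.  -0.2 -0. ]
 [-0.  -0.  -1. ]]
top 10 px 177 187 207 214
 x [-9.4 -7.9 -7.5 -0.8  6.7]  y [-40.2 -25.3  -3. ]  z [-35.1  10.9  24.6]
scene 249 px 301 325 146 169
 x [-3.2  8.4 10.  11.7 14.6]  y [-30.3  18.3  40.2]  z [-54.6 -28.2  28.2]
 normal [ 1.  -0.1  0. ]
```

View pics/g1.png

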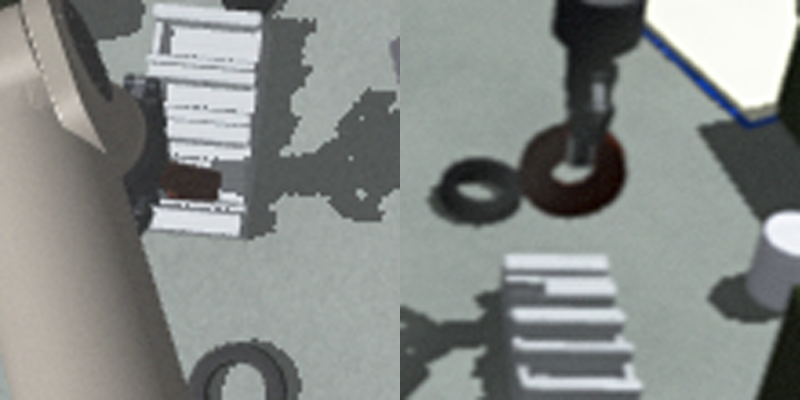

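The ring (scene inset (572,170), top inset (192,180)) hangs upright over step 1. Next I sharpen the slot positions by casting brightness profiles onto the step-top planes.

```bash
python3 - <<'E'
from h import *
from scipy.ndimage import map_coordinates as mc
np.set_printoptions(precision=0,suppress=True,linewidth=220)
a=np.radians(-13);X=np.array([np.cos(a),np.sin(a),0]);Y=np.array([-X[1],X[0],0]);C=np.array([592,209,0.])
for c in("top","scene"):
    p=cv2.cvtColor(cv2.imread(f"pics/{c}0.png"),cv2.COLOR_BGR2GRAY).astype(float); m=camera_model(c); f=192/np.tan(np.radians(m["fov_y"]/2)); q=m["orientation"]; M=R.from_quat([*q[1:],q[0]]).as_matrix()
    for i,t in enumerate((45,55,65,75)):
        xs=np.arange(-125+50*i,-55+50*i,2.); ys=np.arange(-30,31,3)
        P=C+xs[:,None,None]*X+ys[None,:,None]*Y+np.array([0,0,t]); Q=(P-m["eye"])@M
        I=mc(p,[Q[...,1]/Q[...,2]*f+m["cy"],Q[...,0]/Q[...,2]*f+m["cx"]],order=1)
        print(c,i+1,int(xs[0]),"step2:",I.mean(1))
        # same across y for side edges on step
    xs=np.array([-108,-78,-58,-25]); ys=np.arange(-62,63,2.)
    for x,t in zip((-106,-60,-10,40,86),(45,55,65,75,75)):
        P=C+x*X+ys[:,None]*Y+np.array([0,0,t]);Q=(P-m["eye"])@M
        I=mc(p,[Q[...,1]/Q[...,2]*f+m["cy"],Q[...,0]/Q[...,2]*f+m["cx"]],order=1); b=ys[I>150]
        print("  y bright",x,b.min() if len(b) else None,b.max() if len(b) else None)
W=np.load("pics/W2_scene.npy")
E
```

```text
top 1 -125 step2: [158. 156. 147. 139. 158. 198. 217. 218. 218. 219. 220. 219. 216. 195. 159. 140. 167. 192. 167. 158. 188. 212. 218. 217. 216. 217. 218. 217. 213. 199. 195. 207. 215. 216. 217.]
top 2 -75 step2: [218. 218. 216. 205. 194. 202. 214. 216. 217. 217. 214. 196. 167. 167. 193. 211. 216. 216. 206. 176. 143. 154. 188. 208. 214. 214. 215. 215. 209. 192. 182. 197. 212. 214. 211.]
top 3 -25 step2: [215. 215. 211. 195. 181. 194. 211. 214. 212. 196. 175. 187. 207. 209. 211. 213. 213. 213. 213. 208. 187. 150. 131. 150. 184. 205. 211. 212. 208. 187. 170. 185. 206. 197. 181.]
top 4 25 step2: [211. 212. 207. 186. 169. 187. 206. 195. 179. 194. 209. 212. 211. 210. 210. 212. 213. 210. 209. 209. 209. 193. 159. 132. 129. 152. 184. 204. 209. 210. 210. 201. 169. 139. 127.]
  y bright -106 -48.0 62.0
  y bright -60 -48.0 62.0
  y bright -10 -48.0 62.0
  y bright 40 -48.0 62.0
  y bright 86 -48.0 56.0
scene 1 -125 step2: [162. 174. 188. 201. 207. 212. 215. 216. 216. 210. 201. 190. 167. 142. 125. 119. 113. 134. 162. 186. 198. 209. 213. 214. 215. 215. 215. 210. 201. 190. 166. 141. 120. 104.  88.]
scene 2 -75 step2: [192. 204. 212. 213. 214. 215. 215. 213. 204. 194. 174. 149. 125. 108.  92.  86.  84.  87. 107. 127. 155. 185. 205. 211. 216. 211. 205. 191. 169. 148. 126. 105.  95.  89.  86.]
scene 3 -25 step2: [149. 179. 204. 210. 216. 212. 206. 193. 172. 150. 128. 106.  95.  90.  86.  87.  87.  86.  86.  93. 106. 125. 156. 183. 188. 191. 175. 152. 130. 111.  96.  92.  89.  89.  90.]
scene 4 25 step2: [107. 127. 157. 184. 188. 191. 172. 150. 128. 108.  95.  91.  89.  89.  90.  91.  91.  91.  90.  88.  87.  93. 110. 132. 168. 199. 207. 214. 204. 191. 162. 129. 108.  92.  86.]
  y bright -106 -62.0 62.0
  y bright -60 -50.0 62.0
  y bright -10 -48.0 62.0
  y bright 40 52.0 62.0
  y bright 86 -34.0 62.0
```

```bash
python3 -c "
from h import *
to(500.9,230,122,-13)"
```

```text
t 6.85 pos [505.3 227.5 188.7] yaw -13.1 F [ 0.3  0.  -2.6] w 21.2 | dp [ 0.06 -0.19  2.67] twist -0.02
```

```bash
python3 -m handwheel '[{"dp":[0.06,-0.19,0.6],"twist":0,"gripper":10},{"dp":[0.06,-0.19,1.2],"twist":0,"gripper":10},{"dp":[0.06,-0.19,1.8],"twist":0,"gripper":10},{"dp":[0.06,-0.19,2.4],"twist":0,"gripper":10},{"dp":[0.06,-0.19,2.65],"twist":0,"gripper":10},{"dp":[0.06,-0.19,2.65],"twist":0,"gripper":10},{"dp":[0.06,-0.19,2.65],"twist":0,"gripper":10}]'
python3 -m handwheel '[{"dp":[0,0,0.08],"twist":0,"gripper":10},{"dp":[0,0,0.16],"twist":0,"gripper":10},{"dp":[0,0,0.2],"twist":0,"gripper":10},{"dp":[0,0,0.2],"twist":0,"gripper":10}]'
python3 -c "
from h import *
to(500.9,230,106,-13)"
```

```text
time_s: 7.43
eef_pos: [501.1, 231.5, 122.9]
orientation: [0.0, 0.782, 0.623, 0.0]
wrist_force: [1.0, -0.1, -0.8]
width: 21.4
finger_force: 48.8
time_s: 7.77
eef_pos: [501.0, 232.2, 117.8]
orientation: [-0.0, 0.782, 0.623, 0.0]
wrist_force: [-0.2, 0.7, -1.5]
width: 21.7
finger_force: 48.9
t 7.77 pos [501.  232.2 117.8] yaw -12.9 F [-0.2  0.7 -1.5] w 21.7 | dp [-0.09  0.02  0.47] twist 0.02
```

```bash
python3 -m handwheel '[{"dp":[-0.09,0,0.06],"twist":0,"gripper":10},{"dp":[-0.09,0,0.12],"twist":0,"gripper":10},{"dp":[-0.09,0,0.16],"twist":0,"gripper":10},{"dp":[-0.09,0,0.16],"twist":0,"gripper":10}]'
python3 -m handwheel '[{"dp":[0,0,0.06],"twist":0,"gripper":10},{"dp":[0,0,0.08],"twist":0,"gripper":10},{"dp":[0,0,0.08],"twist":0,"gripper":10}]'
```

```text
time_s: 8.1
eef_pos: [500.1, 229.7, 113.3]
orientation: [-0.0, 0.782, 0.623, -0.0]
wrist_force: [-0.7, -1.3, -3.0]
width: 21.5
finger_force: 48.9
time_s: 8.35
eef_pos: [500.2, 229.9, 111.3]
orientation: [-0.0, 0.782, 0.623, -0.0]
wrist_force: [0.1, 0.2, -1.6]
width: 21.0
finger_force: 48.9
```

```bash
python3 -m handwheel '[{"dp":[0,0,0.04],"twist":0,"gripper":10},{"dp":[0,0,0.08],"twist":0,"gripper":10},{"dp":[0,0,0.08],"twist":0,"gripper":10}]'
```

```text
time_s: 8.6
eef_pos: [500.2, 229.8, 109.3]
orientation: [-0.0, 0.782, 0.623, -0.0]
wrist_force: [0.1, 0.4, -2.3]
width: 21.5
finger_force: 48.9
```

```bash
python3 -m handwheel '[{"dp":[0.02,0.02,0.04],"twist":0,"gripper":10},{"dp":[0.02,0.02,0.08],"twist":0,"gripper":10},{"dp":[0.02,0.02,0.08],"twist":0,"gripper":10}]'
```

```text
time_s: 8.85
eef_pos: [501.2, 230.4, 107.6]
orientation: [0.0, 0.782, 0.623, 0.0]
wrist_force: [-0.5, 0.6, -1.9]
width: 21.5
finger_force: 48.8
```

```bash
python3 -m handwheel '[{"dp":[0,0,0.04],"twist":0,"gripper":10},{"dp":[0,0,0.08],"twist":0,"gripper":10},{"dp":[0,0,0.08],"twist":0,"gripper":10}]'
```

```text
time_s: 9.1
eef_pos: [501.5, 230.5, 107.3]
orientation: [-0.0, 0.782, 0.623, 0.001]
wrist_force: [-1.0, -0.8, 5.9]
width: 21.5
finger_force: 49.4
```

Contact felt on mouth 1 (about 7 N at TCP z 107.3), and it does not enter. Up and on to slot 2.

```bash
python3 -m handwheel '[{"dp":[0,0,-0.4],"twist":0,"gripper":10},{"dp":[0,0,-0.8],"twist":0,"gripper":10},{"dp":[0,0,-1.2],"twist":0,"gripper":10},{"dp":[0,0.5,-1.2],"twist":0,"gripper":10},{"dp":[0,1,-1.2],"twist":0,"gripper":10},{"dp":[0,1.5,-1.2],"twist":0,"gripper":10},{"dp":[0,2,-1.2],"twist":0,"gripper":10},{"dp":[0,2,-1.2],"twist":0,"gripper":10},{"dp":[0,2,-1.2],"twist":0,"gripper":10}]'
python3 -c "
from h import *
to(549.6,218.8,120.5,-13)"
```

```text
time_s: 9.85
eef_pos: [550.1, 218.6, 136.0]
orientation: [0.0, 0.782, 0.623, 0.0]
wrist_force: [-0.6, 0.1, -1.9]
width: 21.2
finger_force: 49.3
t 9.85 pos [550.1 218.6 136. ] yaw -13.0 F [-0.6  0.1 -1.9] w 21.2 | dp [ 0.   -0.02  0.62] twist 0.00
```

```bash
python3 -m handwheel '[{"dp":[0,0,0.2],"twist":0,"gripper":10},{"dp":[0,0,0.4],"twist":0,"gripper":10},{"dp":[0,0,0.55],"twist":0,"gripper":10},{"dp":[0,0,0.65],"twist":0,"gripper":10},{"dp":[0,0,0.65],"twist":0,"gripper":10}]'
python3 -m handwheel '[{"dp":[0,0,0.04],"twist":0,"gripper":10},{"dp":[0,0,0.06],"twist":0,"gripper":10},{"dp":[0,0,0.06],"twist":0,"gripper":10}]'
```

```text
time_s: 10.27
eef_pos: [548.6, 219.2, 118.2]
orientation: [-0.0, 0.782, 0.623, -0.001]
wrist_force: [-0.2, 0.4, -1.7]
width: 21.2
finger_force: 49.4
time_s: 10.52
eef_pos: [549.8, 219.1, 117.9]
orientation: [0.0, 0.782, 0.623, 0.0]
wrist_force: [1.1, 0.1, -1.6]
width: 21.1
finger_force: 49.4
```

```bash
python3 -m handwheel '[{"dp":[0,0,0.04],"twist":0,"gripper":10},{"dp":[0,0,0.06],"twist":0,"gripper":10},{"dp":[0,0,0.06],"twist":0,"gripper":10}]'
```

```text
time_s: 10.77
eef_pos: [550.1, 219.2, 117.1]
orientation: [0.0, 0.782, 0.623, 0.001]
wrist_force: [-1.4, 0.2, 2.6]
width: 21.0
finger_force: 49.8
```

```bash
python3 -m handwheel '[{"dp":[0,0,0.03],"twist":0,"gripper":10},{"dp":[0,0,0.04],"twist":0,"gripper":10},{"dp":[0,0,0.04],"twist":0,"gripper":10}]'
```

```text
time_s: 11.02
eef_pos: [550.2, 219.2, 116.9]
orientation: [-0.0, 0.782, 0.623, 0.001]
wrist_force: [-2.7, -0.0, 6.5]
width: 21.1
finger_force: 50.4
```

Mouth 2 refuses it too (firm contact at z 116.9). Up and over to slot 3.

```bash
python3 -m handwheel '[{"dp":[0,0,-0.4],"twist":0,"gripper":10},{"dp":[0,0,-0.8],"twist":0,"gripper":10},{"dp":[0,0,-1.2],"twist":0,"gripper":10},{"dp":[0,0.5,-1.2],"twist":0,"gripper":10},{"dp":[0,1,-1.2],"twist":0,"gripper":10},{"dp":[0,1.5,-1.2],"twist":0,"gripper":10},{"dp":[0,2,-1.2],"twist":0,"gripper":10},{"dp":[0,2,-1.2],"twist":0,"gripper":10},{"dp":[0,2,-1.2],"twist":0,"gripper":10}]'
python3 - <<'E'
from h import *
np.set_printoptions(precision=1,suppress=True,linewidth=180)
to(598.8,207.4,128.5,-13); T=state()["eef_pos"]
a=np.radians(-13);X=np.array([np.cos(a),np.sin(a),0]);Y=np.array([-X[1],X[0],0])
p,W=cloud("scene"); hsv=cv2.cvtColor(p,cv2.COLOR_BGR2HSV).astype(int);H,S=hsv[...,0],hsv[...,1]
m=((H<20)|(H>165))&(S>60)&(np.linalg.norm(W[...,:2]-T[:2],axis=-1)<75)&(W[...,2]>60)&(W[...,2]<T[2]+60)
q=W[m]-T; x=q@X;y=q@Y;z=q[:,2]; print(len(q),np.percentile(x,[1,25,50,75,99]),np.percentile(y,[1,99]),np.percentile(z,[1,99]))
f=abs(x-np.median(x))<4; c=np.linalg.lstsq(np.c_[y[f],z[f],np.ones(f.sum())],x[f],rcond=None)[0]; print("face x = %.3f y + %.3f z + %.1f"%tuple(c))
v,u=np.nonzero(m); u0,v0=int(u.mean()),int(v.mean())
cv2.imwrite("pics/g3.png",cv2.resize(p[v0-45:v0+65,u0-55:u0+55],None,fx=5,fy=5,interpolation=cv2.INTER_CUBIC))
E
```

```text
time_s: 11.77
eef_pos: [598.9, 207.3, 145.7]
orientation: [0.0, 0.782, 0.623, 0.0]
wrist_force: [-0.5, 0.4, -2.1]
width: 21.1
finger_force: 49.5
t 11.77 pos [598.9 207.3 145.7] yaw -13.0 F [-0.5  0.4 -2.1] w 21.1 | dp [ 0.  -0.   0.7] twist 0.00
408 [-4.9  7.8  9.5 10.7 14.6] [-44.6  40.4] [-55.   33.5]
face x = 0.006 y + -0.013 z + 9.7
```

View pics/g3.png

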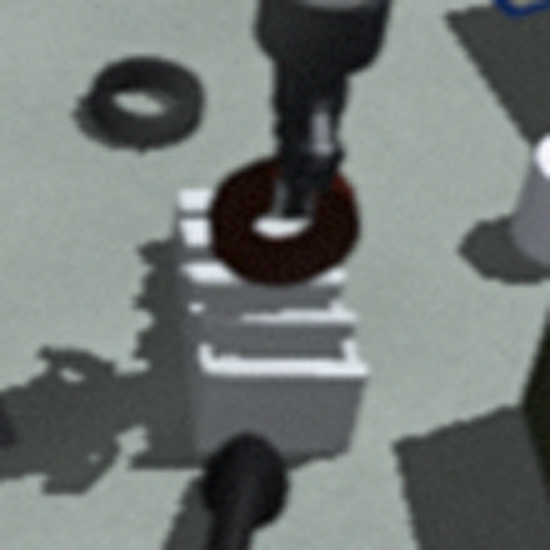

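The ring hangs upright and square over slot 3 (crop (283,220)). Lowering.

```bash
python3 -m handwheel '[{"dp":[0,0,0.2],"twist":0,"gripper":10},{"dp":[0,0,0.4],"twist":0,"gripper":10},{"dp":[0,0,0.6],"twist":0,"gripper":10},{"dp":[0,0,0.68],"twist":0,"gripper":10},{"dp":[0,0,0.68],"twist":0,"gripper":10}]'
python3 -m handwheel '[{"dp":[0,0,0.05],"twist":0,"gripper":10},{"dp":[0,0,0.1],"twist":0,"gripper":10},{"dp":[0,0,0.1],"twist":0,"gripper":10},{"dp":[0,0,0.1],"twist":0,"gripper":10}]'
```

```text
time_s: 12.23
eef_pos: [597.4, 208.0, 127.1]
orientation: [-0.0, 0.782, 0.623, -0.001]
wrist_force: [-0.2, -0.2, -1.9]
width: 21.3
finger_force: 49.5
time_s: 12.57
eef_pos: [598.5, 207.9, 125.9]
orientation: [0.0, 0.782, 0.623, 0.0]
wrist_force: [-0.3, 0.6, -1.8]
width: 21.3
finger_force: 49.5
```

```bash
python3 -m handwheel '[{"dp":[0,0,0.04],"twist":0,"gripper":10},{"dp":[0,0,0.08],"twist":0,"gripper":10},{"dp":[0,0,0.08],"twist":0,"gripper":10}]'
```

```text
time_s: 12.82
eef_pos: [598.4, 207.8, 123.6]
orientation: [-0.0, 0.782, 0.623, -0.0]
wrist_force: [-0.4, -0.3, -2.1]
width: 21.5
finger_force: 49.5
```

It is entering freely: 3.7 mm below the mouth with no contact force.

```bash
python3 -m handwheel '[{"dp":[0,0,0.08],"twist":0,"gripper":10},{"dp":[0,0,0.16],"twist":0,"gripper":10},{"dp":[0,0,0.24],"twist":0,"gripper":10},{"dp":[0,0,0.32],"twist":0,"gripper":10},{"dp":[0,0,0.4],"twist":0,"gripper":10},{"dp":[0,0,0.4],"twist":0,"gripper":10}]'
```

```text
time_s: 13.32
eef_pos: [598.0, 207.8, 113.1]
orientation: [-0.0, 0.782, 0.623, -0.001]
wrist_force: [0.9, -0.5, -1.5]
width: 21.5
finger_force: 49.5
```

```bash
python3 -m handwheel '[{"dp":[0,0,0.08],"twist":0,"gripper":10},{"dp":[0,0,0.16],"twist":0,"gripper":10},{"dp":[0,0,0.24],"twist":0,"gripper":10},{"dp":[0,0,0.32],"twist":0,"gripper":10},{"dp":[0,0,0.32],"twist":0,"gripper":10}]'
```

```text
time_s: 13.73
eef_pos: [598.0, 207.8, 105.2]
orientation: [-0.0, 0.782, 0.623, -0.001]
wrist_force: [0.2, 0.5, -1.1]
width: 21.2
finger_force: 49.5
```

```bash
python3 -m handwheel '[{"dp":[0,0,0.06],"twist":0,"gripper":10},{"dp":[0,0,0.12],"twist":0,"gripper":10},{"dp":[0,0,0.18],"twist":0,"gripper":10},{"dp":[0,0,0.22],"twist":0,"gripper":10},{"dp":[0,0,0.22],"twist":0,"gripper":10}]'
```

```text
time_s: 14.15
eef_pos: [598.2, 207.9, 100.0]
orientation: [-0.0, 0.782, 0.623, -0.0]
wrist_force: [-0.9, -0.2, -1.4]
width: 21.5
finger_force: 49.5
```

```bash
python3 -m handwheel '[{"dp":[0,0,0.04],"twist":0,"gripper":10},{"dp":[0,0,0.08],"twist":0,"gripper":10},{"dp":[0,0,0.08],"twist":0,"gripper":10}]'
```

```text
time_s: 14.4
eef_pos: [598.3, 207.9, 98.1]
orientation: [-0.0, 0.782, 0.623, -0.0]
wrist_force: [-0.3, 0.4, -1.5]
width: 21.3
finger_force: 49.5
```

```bash
python3 -m handwheel '[{"dp":[0,0,0.03],"twist":0,"gripper":10},{"dp":[0,0,0.06],"twist":0,"gripper":10},{"dp":[0,0,0.06],"twist":0,"gripper":10}]'
```

```text
time_s: 14.65
eef_pos: [598.6, 207.9, 97.4]
orientation: [0.0, 0.782, 0.623, 0.0]
wrist_force: [-0.9, 0.5, 1.7]
width: 21.7
finger_force: 49.6
```

The floor is reached at z 97.4, as predicted (3 N). Releasing, then rising straight up.

```bash
python3 -m handwheel '[{"dp":[0,0,0],"twist":0,"gripper":24},{"dp":[0,0,0],"twist":0,"gripper":27},{"dp":[0,0,0],"twist":0,"gripper":34},{"dp":[0,0,0],"twist":0,"gripper":44},{"dp":[0,0,0],"twist":0,"gripper":50},{"dp":[0,0,0],"twist":0,"gripper":50},{"dp":[0,0,0],"twist":0,"gripper":50}]' 20
python3 -m handwheel '[{"dp":[0,0,-0.2],"twist":0,"gripper":50},{"dp":[0,0,-0.6],"twist":0,"gripper":50},{"dp":[0,0,-1.2],"twist":0,"gripper":50},{"dp":[0,0,-2],"twist":0,"gripper":50},{"dp":[0,0,-3],"twist":0,"gripper":50},{"dp":[0,0,-4],"twist":0,"gripper":50},{"dp":[0,0,-5],"twist":0,"gripper":50},{"dp":[0,0,-5],"twist":0,"gripper":50},{"dp":[0,0,-5],"twist":0,"gripper":50}]'
python3 - <<'E'
from h import *
np.set_printoptions(precision=1,suppress=True,linewidth=180)
T=np.array([598.6,207.9,97.4]); print(state()["eef_pos"],state()["time_s"])
a=np.radians(-13);X=np.array([np.cos(a),np.sin(a),0]);Y=np.array([-X[1],X[0],0])
p,W=cloud("scene"); hsv=cv2.cvtColor(p,cv2.COLOR_BGR2HSV).astype(int);H,S=hsv[...,0],hsv[...,1]
m=((H<20)|(H>165))&(S>60)&(np.linalg.norm(W[...,:2]-T[:2],axis=-1)<75)&(W[...,2]>50)&(W[...,2]<T[2]+60)
q=W[m]-T; x=q@X;y=q@Y;z=q[:,2]; print(len(q),np.percentile(x,[1,50,99]),np.percentile(y,[1,99]),"world z",np.percentile(z,[1,99])+97.4)
f=abs(x-np.median(x))<4; c=np.linalg.lstsq(np.c_[y[f],z[f],np.ones(f.sum())],x[f],rcond=None)[0]; print("face x = %.3f y + %.3f z + %.1f"%tuple(c))
cv2.imwrite("pics/end.png",cv2.resize(p[120:250,130:350],None,fx=3.5,fy=4.5,interpolation=cv2.INTER_CUBIC))
E
```

```text
time_s: 15.23
eef_pos: [598.5, 207.9, 96.8]
orientation: [0.0, 0.782, 0.623, 0.0]
wrist_force: [1.2, 0.5, -0.5]
width: 49.8
finger_force: 0.0
time_s: 15.98
eef_pos: [600.0, 207.9, 225.1]
orientation: [0.001, 0.782, 0.623, 0.003]
wrist_force: [0.5, -0.3, 0.3]
width: 50.1
finger_force: 0.0
[600.  207.9 225.1] 15.9833
363 [-7.1  9.2 13.8] [-44.6  40.8] world z [ 63.6 133.2]
face x = -0.004 y + -0.000 z + 9.9
```

View pics/end.png

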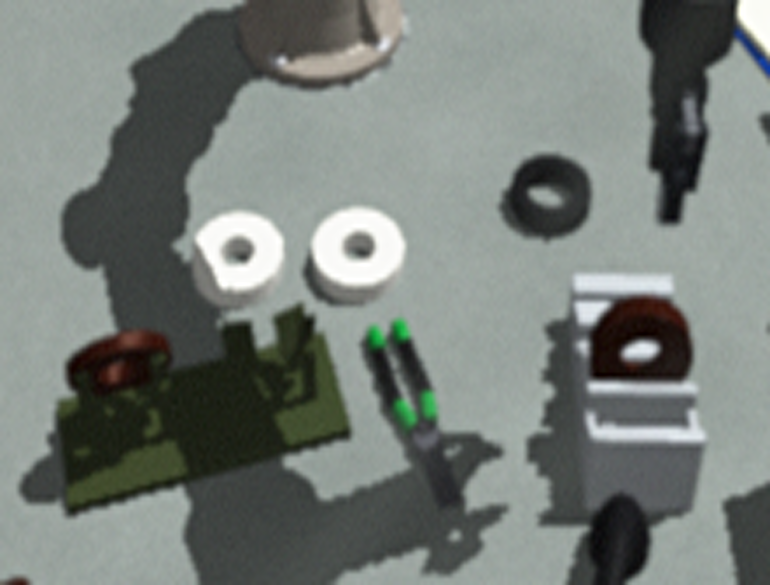

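The ring stands upright and home in slot 3 (crop (640,340)), its top at about 132 mm. The other ring is untouched at (118,362), and the gripper is well clear.

```bash
python3 -m handwheel '[{"dp":[0,0,0],"twist":0,"gripper":50},{"dp":[0,0,0],"twist":0,"gripper":50},{"dp":[0,0,0],"twist":0,"gripper":50}]'; python3 -c "
from cell import *
print(finish_job())"
```

```text
time_s: 16.28
eef_pos: [597.7, 207.8, 220.6]
orientation: [-0.0, 0.782, 0.623, -0.001]
wrist_force: [-0.3, -0.9, -0.0]
width: 50.0
finger_force: 0.0
the job is handed in; nothing more can be done
None
```

The left-hand ring is the thick one (22 mm): it was refused at slots 1 and 2, entered slot 3 (26 mm), stands there fully home and released, and the job is handed in at 16.3 s.

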